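# Repack the green tool kit into its carrier tray

## Task

Pack the green kit back into the grey carrier tray: stand the green-banded battery, the green bit box, the hole saw and the green laser level upright, each in the recess of its own shape and lying flat on the recess floor. The battery and the bit box with red colouring belong to another kit: leave them where they are.

Things in the scene. Friction and masses are not known exactly. Their poses are not given: they have to be found in the camera images.
- green_battery_center (a point): Slide-on battery pack, a black block 90 mm long (x), 56 mm wide (y), 52 mm tall, about 0.42 kg, with a green band and a green patch on top beside its copper contacts. Goes in the tray. Point at its centre, 26 mm above its underside. Contacts and rails stand up to 3 mm above the top. x along its length, y across its width, z up.
- green_bitbox_center (a point): Screwdriver-bit box, a green block 80 mm long (x), 34 mm wide (y), 52 mm tall, about 0.16 kg, with a row of six bit ends (4 mm high) on its top. Goes in the tray. Point at its centre, 26 mm above its underside. x along its length, y across its width, z up.
- hole_saw_center (a point): Hole saw, a steel cup standing teeth down, 54 mm diameter, 52 mm tall, about 0.2 kg, with a green band and a steel shank stub 12 mm high on top. Goes in the tray. Point at the cup's centre, 26 mm above its underside. z up; its yaw does not matter.
- laser_center (a point): Laser level, a grey cube 54 x 54 x 54 mm, about 0.26 kg, with a green foot band and a green top plate (a small black knob and amber strip on it, 3 mm high). Goes in the tray. Point at its centre, 27 mm above its underside. x and y square to its sides, z up; any of its four sides may face any way in its recess.
- red_battery_center (a point): Slide-on battery pack, a black block 90 mm long (x), 56 mm wide (y), 52 mm tall, about 0.42 kg, with a red band and a red patch on top beside its copper contacts. A look-alike from another kit: it stays where it is. Point at its centre, 26 mm above its underside. Contacts and rails stand up to 3 mm above the top. x along its length, y across its width, z up.
- red_bitbox_center (a point): Screwdriver-bit box, a red block 80 mm long (x), 34 mm wide (y), 52 mm tall, about 0.16 kg, with a row of six bit ends (4 mm high) on its top. A look-alike from another kit: it stays where it is. Point at its centre, 26 mm above its underside. x along its length, y across its width, z up.
- battery_pocket_floor (a point): Insert plate 119 x 119 mm, black, fixed in the grey carrier tray (258 mm square with an 18 mm high rim; four inserts two by two, 120 mm apart, arranged differently each time). For the battery: a green-floored recess 104 x 70 mm, 6 mm deep. The point lies at the centre of the recess floor, 10 mm above the bench; the insert's top face is 16 mm above the bench. x along the recess's 104 mm length, y across it; the battery may face either way along it. z points up.
- bitbox_pocket_floor (a point): Insert plate 119 x 119 mm, black, fixed in the grey carrier tray (258 mm square with an 18 mm high rim; four inserts two by two, 120 mm apart, arranged differently each time). For the bit box: a green-floored recess 94 x 48 mm, 6 mm deep. The point lies at the centre of the recess floor, 10 mm above the bench; the insert's top face is 16 mm above the bench. x along the recess's 94 mm length, y across it; the box may face either way along it. z points up.
- holesaw_pocket_floor (a point): Insert plate 119 x 119 mm, black, fixed in the grey carrier tray (258 mm square with an 18 mm high rim; four inserts two by two, 120 mm apart, arranged differently each time). For the hole saw: a round green-floored recess of 68 mm diameter, 6 mm deep. The point lies at the centre of the recess floor, 10 mm above the bench; the insert's top face is 16 mm above the bench. z points up.
- laser_pocket_floor (a point): Insert plate 119 x 119 mm, black, fixed in the grey carrier tray (258 mm square with an 18 mm high rim; four inserts two by two, 120 mm apart, arranged differently each time). For the laser level: a square green-floored recess 70 x 70 mm, 6 mm deep. The point lies at the centre of the recess floor, 10 mm above the bench; the insert's top face is 16 mm above the bench. x and y square to the recess's sides. z points up.
Things that resemble listed ones, but are neither listed nor needed, are in the scene too. Leave any blue look-alike of the part that bears hole_saw_center alone.

How it is judged (in metres and radians):
At the end, for the whole second after the job is handed in: Green battery, green bit box, hole saw and laser stand upright (0.1 rad), at rest on the floor of their own recess (centres within 13 mm across, underside within 3 mm of the floor); red battery and red bit box stand within 20 mm of their start (horizontal distance between green_battery_center and battery_pocket_floor below 0.013 m and z of green_battery_center in the frame of battery_pocket_floor between 0.022 and 0.029 m and angle between each of green_battery_center, green_bitbox_center, hole_saw_center, laser_center, red_battery_center, red_bitbox_center's own z axis and vertical below 0.1 rad and linear speed of each of green_battery, green_bitbox, hole_saw, laser, red_battery, red_bitbox below 0.02 m/s and angular speed of each of green_battery, green_bitbox, hole_saw, laser below 0.2 rad/s and horizontal distance between green_bitbox_center and bitbox_pocket_floor below 0.013 m and z of green_bitbox_center in the frame of bitbox_pocket_floor between 0.022 and 0.029 m and horizontal distance between hole_saw_center and holesaw_pocket_floor below 0.013 m and z of hole_saw_center in the frame of holesaw_pocket_floor between 0.022 and 0.029 m and horizontal distance between laser_center and laser_pocket_floor below 0.013 m and z of laser_center in the frame of laser_pocket_floor between 0.023 and 0.03 m and distance of each of red_battery_center, red_bitbox_center from where it was at the start of the episode below 0.02 m); the robot touches nothing.
It fails at once if the red battery is shifted by more than 20 mm (distance of red_battery_center from where it was at the start of the episode above 0.02 m).
It fails at once if the red bitbox is shifted by more than 20 mm (distance of red_bitbox_center from where it was at the start of the episode above 0.02 m).
It also fails if it takes over 120 s, if anything falls off the work surface, if the arm or the gripper's body presses on something with over 40 N, if the wrist force passes 120 N, or if a joint passes its speed limit or range.

## Robot

A 7-joint arm with a two-finger parallel gripper is mounted at the origin on the work surface. World frame = base frame: x ahead of the robot, y to its left, z up, the work surface at z = 0. Lengths are in mm, angles in rad, forces in N, time in s.
With the tool pointing down it reaches from about 350 to 900 mm from the base axis. Payload 19.9 kg.
Tool frame: the origin (TCP) lies on the mounting face of the last link; the fingertips stand 199 mm ahead of it and the grasp point (between the pads) lies 180 mm ahead of it; z points along the fingers, x is the direction in which the jaws open and shut, and the axes are right-handed (so a half turn about z gives the same grasp; the last joint's range is limited). The gripper opens to 94 mm and grips with 3 to 60 N. Pads are 16 mm wide; open, the fingers measure 119 mm over their backs; the gripper's body (75 mm by 177 mm) begins 78 mm behind the grasp point.
Start: joints at [1.224, 0.417, -0.01, 1.614, 0.005, 1.111, -0.053], TCP at [187.57, -596.185, 404.625] pointing down, gripper open.
Joint ranges: [-2.81, 2.81], [-0.39, 2.02], [-1.27, 1.25], [0.06, 2.57], [-1.19, 4.33], [0.19, 2], [-2.82, 2.82]. Speed limits (rad/s): [1.89, 1.89, 2.39, 2.39, 3.01, 3.01, 3.01].

## Interface

Orientations are given as a unit quaternion [x, y, z, w].
In Python, from workcell import r, jaws, eyes, workorder gives the robot as it stands. Calls block until the motion is done:
- r.movep(position, orientation): joint-space move of the TCP to a pose.
- r.move_straight(position, rotation=None, vel=150): straight line of the TCP; rotation=None keeps the orientation; vel is the mean speed in mm/s.
- r.goto_joints(angles): joint-space move.
- jaws.let_go() and jaws.close(): open the fingers fully, or close them until they stop; the grip force is fixed at half the most.
- r.wait(seconds).
- r.ik(position, orientation): joint angles nearest the present ones, or None.
- eyes.camera(name): name is "scene" or "top" or "wrist"; returns a dict with "color" (420x560x3 uint8, red, green, blue), "depth" (420x560 float32, mm along the optical axis (not along the pixel's ray), 0 where there is no reading), "vertical_fov" (degrees; the focal length in pixels is half the picture's height over the tangent of half this angle, whatever the lens; pixels are square), "cx", "cy" (the principal point, pixels), "position" and "rotation" of the camera in the world. Camera axes: x right, y up, looking along -z (the intrinsics and any distortion apply to the point x, -y, -z); pixel columns grow to the right and rows downward; lengths in mm; the calibration is good to about 2 mm. A picture is of the moment at which its call begins.
A pose or a line that the arm cannot do raises r.PlanningError and nothing moves.
- workorder.hand_in(): hands the job in, once; it reports no verdict.
Readings, each from a call of its own:
- r.current_time(): time.
- r.current_q(): joint angles.
- r.current_qd(): joint speeds.
- r.current_tau(): joint torques, N m.
- r.current_eef_pos(): TCP position.
- r.current_tool_rot(): TCP orientation.
- r.current_force(): force on the tool from outside, world axes, zero at the start.
- r.current_torque(): the same for the moment, N m.
- r.current_width(): finger opening in mm.
Only numpy, scipy, OpenCV 4.12 (cv2) and the standard library are available. Lean on these libraries where they do the work, as an engineer would, in place of code of your own. Each camera call takes 0.05 s, during which the arm holds its last target. There are 200 camera calls.

## Working session

There is one attempt and no reset: what is moved stays moved. The work goes in short steps, each a Python script; the robot and the scene stay as the last script left them, time stands still between calls to the robot, and variables do not carry over. Pictures are saved under pics/ and viewed, about 12 in all and at most 16, crops included, and the job is handed in when it is done.

```bash
ls; mkdir -p pics; python3 - <<'E'
from workcell import r, jaws, eyes, workorder
import cv2,pickle
for n in ["scene","top"]:
    c=eyes.camera(n); pickle.dump(c,open(n+'.pkl','wb'))
    cv2.imwrite(f'pics/{n}0.png',c['color'][:,:,::-1])
    print(n,{k:v for k,v in c.items() if k not in('color','depth')})
print(r.current_time(),r.current_tool_rot(),r.current_width())
E
```

```text
pics
scene {'vertical_fov': 56.02997910688832, 'cx': 281.9017255800776, 'cy': 212.9591615073021, 'position': array([999.5369433 , 210.29311765, 611.88719775]), 'rotation': array([0.20279347, 0.32513062, 0.78794256, 0.48198694])}
top {'vertical_fov': 45.49506519304512, 'cx': 271.3814413885332, 'cy': 205.63798219365677, 'position': array([ 223.17037657,  -41.06539478, 1384.36158769]), 'rotation': array([-0.06972276,  0.07174568,  0.70621232, -0.70089618])}
0.1 [ 8.06260268e-01 -5.91560760e-01 -4.24828965e-04 -2.59368981e-04] 94.01651431417666
```

View pics/top0.png

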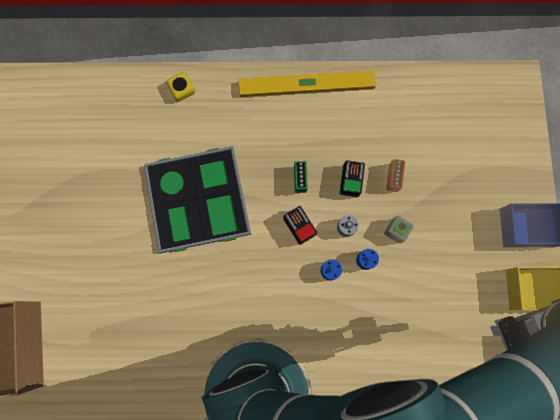

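View pics/scene0.png

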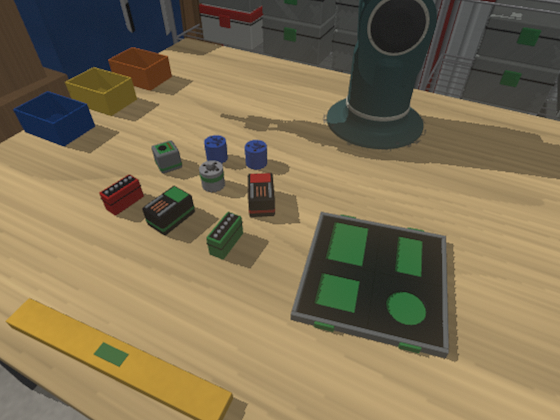

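Top view: candidates are the green battery (352,178) vs the red one (300,224); the green bit box (301,176) vs the red one (397,175); the steel hole saw (348,226) vs blue ones (331,270) and (368,259); and the laser (400,229) vs the yellow cube (180,86). Recesses: round (172,183), square (214,174), bit box (179,224), battery (221,215).

```bash
cat > h.py <<'E'
import numpy as np,cv2,pickle
from scipy.spatial.transform import Rotation as R
def cloud(c):
    H,W=c['depth'].shape; f=H/2/np.tan(np.radians(c['vertical_fov']/2))
    u,v=np.meshgrid(np.arange(W),np.arange(H)); d=c['depth'].astype(float)
    P=np.stack([(u-c['cx'])/f*d,-(v-c['cy'])/f*d,-d],-1)
    return P@R.from_quat(c['rotation']).as_matrix().T+c['position']
def rects(P,mask,amin=60):
    """min-area rects (world mm, from cloud) of the mask's components"""
    n,l,st,_=cv2.connectedComponentsWithStats(mask.astype(np.uint8),connectivity=4); out=[]
    for i in range(1,n):
        if st[i,4]<amin: continue
        p=P[l==i]; (c,s,a)=cv2.minAreaRect(p[:,:2].astype(np.float32))
        if s[0]<s[1]: s=s[::-1]; a+=90
        ys,xs=np.nonzero(l==i)
        out.append((round(xs.mean()),round(ys.mean()),np.round(c,1),np.round(s,1),round((a+90)%180-90,1),np.round(np.median(p[:,2]),1)))
    return out
def green(c):
    h=cv2.cvtColor(c['color'],cv2.COLOR_RGB2HSV)
    return (h[...,0]>45)&(h[...,0]<80)&(h[...,1]>120)&(h[...,2]>50)
E
python3 - <<'E'
from h import *
for n in ["top","scene"]:
    c=pickle.load(open(n+'.pkl','rb'));P=cloud(c);z=P[...,2]
    ok=(c['depth']>0)&(P[...,0]>150)&(np.abs(P[...,1])<650)
    print(n,'bench z',np.median(z[ok&(abs(z)<20)]))
    print('tops');[print(*x) for x in rects(P,ok&(z>44)&(z<75))]
    print('floors');[print(*x) for x in rects(P,ok&green(c)&(z<20))]
    print('tray');[print(*x) for x in rects(P,ok&(z>7)&(z<26),1500)]
c=pickle.load(open('top.pkl','rb'))
cv2.imwrite('pics/crop1.png',cv2.resize(c['color'][140:290,135:425,::-1],None,fx=2.7,fy=2.7,interpolation=cv2.INTER_CUBIC))
E
```

```text
top bench z 1.589270907995683
tops
397 173 [ 583.1 -392.9] [81.7 35.1] -10.0 53.9
353 177 [ 573.7 -270.8] [90.6 56.5] -9.0 54.0
301 175 [ 579.8 -127.6] [81.3 34.4] 1.0 53.5
300 224 [ 443.9 -123. ] [90.3 56.9] 31.1 53.7
348 224 [ 440.9 -252.5] [53.  51.8] 24.7 54.0
400 228 [ 429.7 -392.3] [55.6 54.3] -33.2 55.6
368 258 [ 350.1 -303.3] [52.9 52.8] 25.5 54.0
332 269 [ 322.7 -204.8] [53.2 52.5] -18.2 53.9
31 319 [197.6 576.5] [94.6  7.3] 8.0 59.1
floors
213 174 [594.2 117.4] [72.9 70.3] 11.6 12.0
172 182 [570.3 234.6] [67.5 65.3] -2.8 12.2
221 215 [477.   93.8] [107.1  71.3] 12.1 11.9
179 224 [453.6 211. ] [97.5 48.9] 10.5 11.9
tray
306 83 [ 870.2 -152.6] [411.6  62.3] -86.3 22.2
196 199 [524.3 162.8] [271.4 261.3] 12.5 15.9
scene bench z 2.4592514321195154
tops
214 142 [ 353.4 -299.4] [52.6 51.9] 31.2 54.0
255 147 [ 324.3 -201.4] [54.4 53.4] 57.6 54.0
164 150 [ 432.4 -389.6] [56.5 54.8] 58.1 55.6
210 169 [ 443.5 -251. ] [53.1 52. ] 46.9 54.1
260 188 [ 446.9 -119.7] [90.1 55.9] 31.0 54.5
118 187 [ 585.8 -390. ] [79.9 36.8] -9.1 53.9
166 203 [ 577.  -268.2] [90.  58.7] -9.3 54.2
223 228 [ 583.1 -124.7] [80.7 34.8] 1.1 54.3
floors
349 248 [482.4 100. ] [96.3 64.5] 9.7 13.1
409 258 [454.3 213.7] [88.7 44. ] 12.2 13.2
339 292 [594.4 121.8] [67.2 64.4] 11.0 13.0
406 308 [570.4 237.3] [63.7 62.9] 13.9 13.1
tray
376 283 [526.5 165.9] [269.9 258.1] 11.6 17.9
122 361 [ 869.8 -149.8] [400.8  51.2] -86.6 23.8
```

View pics/crop1.png

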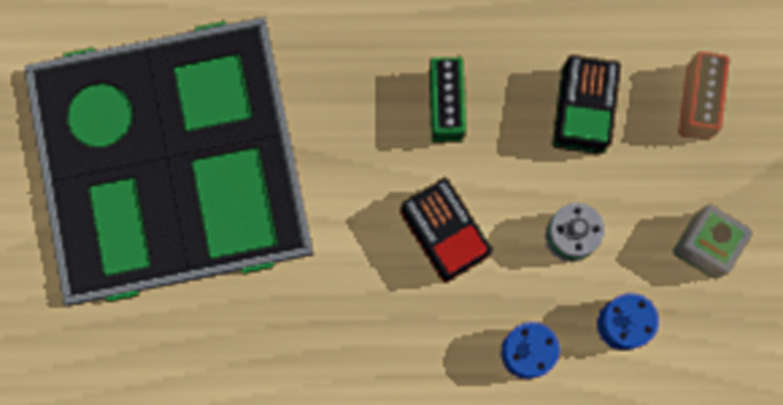

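The crop confirms the choices: the green patch, the green box, the steel cup with shank and the grey cube with the green top. Top and scene cameras agree to about 3 mm. I'll go above the battery and check with the wrist camera.

```bash
cat >> h.py <<'E'
def q(deg): return (R.from_euler('z',deg,degrees=True)*R.from_euler('x',180,degrees=True)).as_quat()
def pick_angle(r,xy,z,degs):
    """the equivalent jaw angle needing the least last-joint travel"""
    best=None
    for d in degs:
        s=r.ik([*xy,z],q(d))
        if s is None: continue
        m=max(abs(np.array(s)-r.current_q())); 
        if best is None or m<best[0]: best=(m,d)
    return best[1]
E
python3 - <<'E'
from h import *
from workcell import r, jaws, eyes
xy=(575,-269); a=pick_angle(r,xy,400,[81,-99]); print(a)
r.movep([*xy,400],q(a)); print(r.current_eef_pos(),r.current_time(),r.current_q())
c=eyes.camera('wrist');P=cloud(c);z=P[...,2];ok=c['depth']>0
print(c['position']);print('bench',np.median(z[ok&(abs(z)<15)]))
[print(*x) for x in rects(P,ok&(z>44)&(z<75),500)]
cv2.imwrite('pics/w1.png',c['color'][:,:,::-1])
E
```

```text
-99
[ 574.50629047 -270.06675154  399.97476533] 1.9417 [ 0.50779597  0.44421525 -0.15813797  1.58804429  0.07590155  1.11536381
 -1.39776614]
[ 656.12464255 -282.90731054  379.51795173]
bench -0.6355215790087811
384 167 [ 585.5 -390.4] [79.  34.8] -9.4 51.8
278 190 [ 577.4 -268.5] [88.2 56. ] -9.1 51.7
155 205 [ 583.1 -125.4] [79.7 34.5] 1.6 51.6
281 294 [ 443.6 -251.2] [53.2 53.1] 69.9 51.4
199 313 [ 430.4 -144.3] [52.6 44.1] -35.9 51.6
260 373 [ 324.5 -202.2] [53.6 52.9] -29.3 51.3
```

View pics/w1.png

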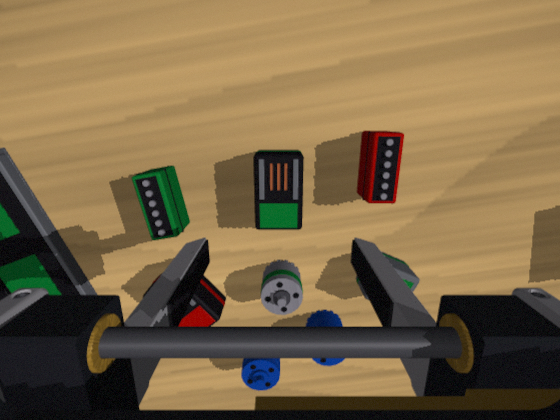

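The wrist view shows the green battery at (278,190), between the green bit box (155,205) and the red one (384,167). All heights are about 52 mm and positions agree within 2 mm. I'll pick up the battery and then look at the tray.

```bash
cat >> h.py <<'E'
def pick(r,jaws,xy,a,zc=26):
    r.move_straight([*xy,330],q(a),vel=250)
    r.move_straight([*xy,zc+186],vel=150)
    jaws.close(); w=r.current_width()
    r.move_straight([*xy,340],vel=150)
    print('grip',w,'after lift',r.current_width(),'F',np.round(r.current_force(),1),'t',r.current_time())
def place(r,jaws,xy,a,zc=26):
    r.move_straight([*xy,340],q(a),vel=250)
    r.move_straight([*xy,zc+186+10+12],vel=150)
    r.move_straight([*xy,zc+186+10+1],vel=40)
    print('F down',np.round(r.current_force(),1)); jaws.let_go(); r.wait(.2)
    r.move_straight([*xy,340],vel=200); print('t',r.current_time())
E
python3 - <<'E'
from h import *
from workcell import r, jaws, eyes
pick(r,jaws,(576.5,-269),-99)
r.move_straight([480,100,360],q(101.5-180),vel=250)
c=eyes.camera('wrist');P=cloud(c);z=P[...,2];ok=c['depth']>0
print(r.current_time(),'bench',np.median(z[ok&(abs(z)<5)]))
[print(*x) for x in rects(P,ok&green(c)&(z<16)&(z>5),500)]
cv2.imwrite('pics/w2.png',c['color'][:,:,::-1])
E
```

```text
grip 55.733586076294316 after lift 55.65488460803556 F [ 0.6  0.4 -4.2] t 5.0333
6.7583 bench -0.6452092920123107
283 82 [596.2 119.3] [70.5 70.2] -78.6 10.0
166 83 [572.2 236.9] [67.8 67.7] 6.5 9.9
283 165 [513.  102.2] [70.6 33. ] -78.3 10.1
177 195 [454.3 212.6] [93.8 49.5] 11.7 9.9
```

View pics/w2.png

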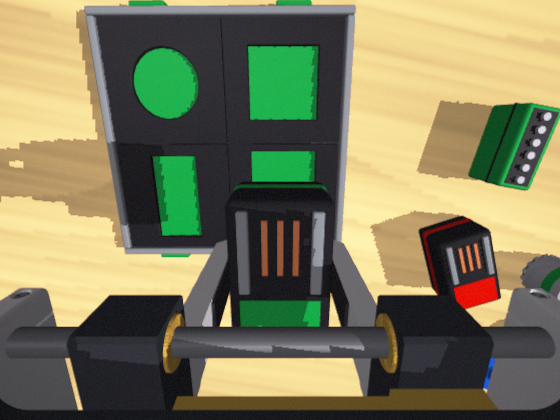

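The wrist view shows the battery held level, with three whole recesses at z≈10 (round (166,83), square (283,82), bit box (177,195)). Part of the battery recess shows at (283,165), giving a centre of (478.3,95.0), which both the grid and the far edge support. I'll place the battery and check it.

```bash
python3 - <<'E'
from h import *
from workcell import r, jaws, eyes
place(r,jaws,(478.3,95),101.6-180)
pick(r,jaws,(583,-125.5),91.3-180)
place(r,jaws,(454.3,212.6),101.6-180)
c=eyes.camera('wrist')
cv2.imwrite('pics/w3.png',c['color'][:,:,::-1])
r.move_straight([430,-50,400],q(-90),vel=250)
c=eyes.camera('top');P=cloud(c);z=P[...,2];ok=(c['depth']>0)&(P[...,0]>300)
[print(*x) for x in rects(P,ok&(z>44)&(z<75))]
E
```

```text
F down [-0.1  0.9 -4. ]
t 9.9833
grip 33.74401419725854 after lift 34.31643633127248 F [ 0.2  0.5 -1.4] t 13.9917
F down [ 0.5  0.8 -0.9]
t 18.8417
397 173 [ 582.7 -393.5] [79.9 36.2] -8.6 54.0
220 212 [476.9  92.5] [92.3 56. ] 11.3 63.6
523 222 [ 437.3 -754.9] [142.1 110.9] 89.6 63.8
177 221 [452.3 209.8] [80.3 35. ] 11.7 63.3
348 225 [ 440.3 -253.2] [52.6 51.6] -28.6 53.9
400 228 [ 429.5 -392.3] [55.4 54.4] -32.6 55.4
312 232 [ 421.9 -151.2] [29.2 23.4] -61.6 53.6
368 258 [ 349.1 -303. ] [52.6 52.5] -20.5 54.5
332 269 [ 324.1 -204.6] [53.1 47.9] 89.8 54.1
529 269 [ 310.8 -744.3] [119.2  21.9] 89.2 62.2
```

View pics/w3.png

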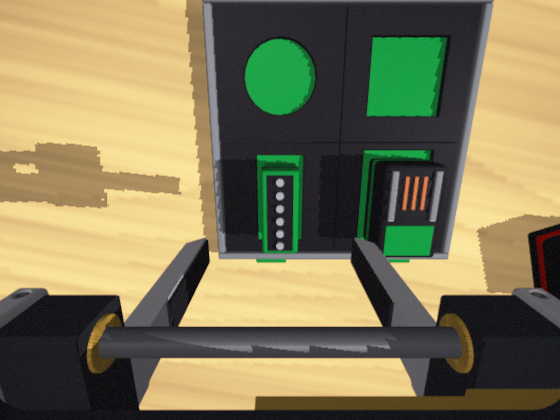

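Both parts sit inside their recesses: bit box at (280,210), battery at (410,215). Tops are about 10 mm above those on the bench. Next the saw and the laser.

```bash
python3 - <<'E'
from h import *
from workcell import r, jaws, eyes
pick(r,jaws,(443.2,-251.5),-90)
place(r,jaws,(572.2,236.9),-78.4)
pick(r,jaws,(431.3,-390.7),-123,27)
place(r,jaws,(596.2,119.3),-78.4,27)
r.move_straight([500,110,400],q(-78.4),vel=250)
c=eyes.camera('wrist');P=cloud(c);z=P[...,2];ok=c['depth']>0
print('wrist');[print(*x) for x in rects(P,ok&(z>44)&(z<75),500)]
cv2.imwrite('pics/w4.png',c['color'][:,:,::-1])
r.move_straight([350,-480,400],q(-90),vel=300)
c=eyes.camera('top');P=cloud(c);z=P[...,2];ok=(c['depth']>0)&(P[...,0]>300)
print('top');[print(*x) for x in rects(P,ok&(z>44)&(z<75))]
cv2.imwrite('pics/top2.png',c['color'][:,:,::-1])
E
```

```text
grip 53.71914370778158 after lift 53.70867081401549 F [ 0.5 -0.2 -2.4] t 23.8167
F down [-0.5 -0.3 -2.2]
t 28.9833
grip 53.45609492203944 after lift 54.19100833392621 F [ 0.   0.  -4.4] t 34.3417
F down [ 0.1  0.3 -2.7]
t 39.625
wrist
289 104 [596.1 119.7] [54.1 53.3] -78.5 63.7
174 105 [571.5 236.5] [54.1 52.8] -78.4 61.4
288 214 [479.   95.7] [88.4 56.1] 11.7 61.7
184 211 [454.7 212.6] [79.6 34.4] 11.6 61.6
451 266 [ 446.  -118.8] [90.  55.6] 30.8 51.8
top
212 170 [594.2 116.4] [56.6 53.9] 11.5 65.0
397 173 [ 583.1 -393.2] [81.1 35.2] -10.0 53.9
169 179 [569.4 233.6] [54.  52.4] -16.5 63.2
220 212 [476.4  92.4] [90.6 56.1] 11.7 63.6
176 221 [452.1 209.8] [79.6 34.3] 11.4 63.1
300 224 [ 443.7 -122.8] [89.9 56.7] 30.6 53.8
368 258 [ 349.8 -302.2] [53.1 52.2] -2.7 54.0
332 269 [ 324.  -205.1] [53.1 48.4] 87.6 54.0
```

View pics/w4.png

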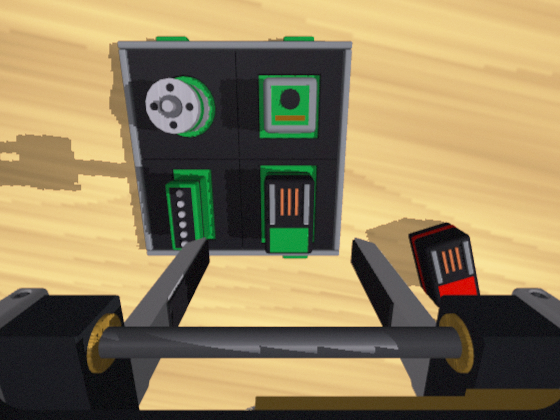

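View pics/top2.png

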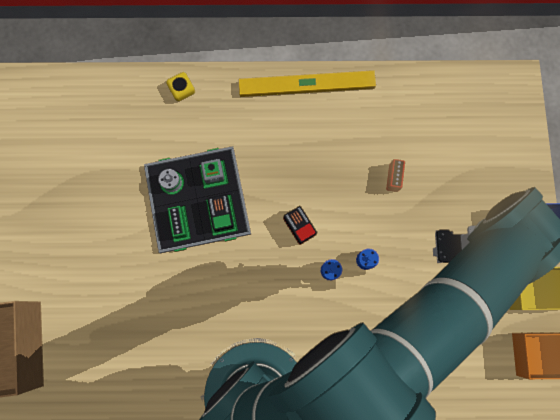

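All four parts stand centred in their recesses (wrist view: saw (174,105), laser (289,104), bit box (184,211), battery (288,214)). The red parts are unmoved at (300,224) and (397,173) in the top view, and the arm is clear. Handing in.

```bash
python3 -c "
from workcell import r,workorder
r.wait(.5);print(r.current_time(),r.current_force());print(workorder.hand_in())"
```

```text
43.0167 [-0.03261793  0.50994427  0.23761636]
the job is handed in; nothing more can be done
None
```

I packed the green battery, green bit box, hole saw and laser level into their own recesses and handed the job in at about 43 s of the 120 s allowed. The system gave no verdict.

- **Position:** the last wrist-camera check put all four parts within about 1 mm of their recess centres.
- **Seating:** their tops stand about 10 mm above where they were on the bench, which is what seated on the recess floor should give.
- **Other parts:** the top camera showed the red battery and red bit box within about 1 mm of where they started. The blue look-alikes show no shift that camera could measure.
- **Camera disagreement:** the cameras differed by 2–3 mm in absolute position, within their stated calibration. I placed by the wrist camera's readings.

No check failed.

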